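# Move a board carriage to its working stop and lock it with the kick-down lever

## Robot

A 6-joint arm with a two-finger parallel gripper is mounted at the origin on a cart in front of the work surface, level with it; the furniture and walls round the work are solid. World frame = base frame: x ahead of the robot, y to its left, z up, the work surface at z = 0. Lengths are in m, angles in rad, forces in N, time in s.
With the tool pointing down it reaches from about 0.3 to 0.875 m from the base axis. Payload 6.4 kg.
Tool frame: the origin (TCP) lies midway between the tips of the shut fingers; the grasp point (between the pads) lies 19 mm behind it; z points along the fingers, y is the line along which they close (so a half turn about z gives the same grasp; the last joint's range is limited). The gripper opens to 88 mm and grips with 3 to 60 N. Pads are 18 mm wide; open, the fingers measure 123 mm over their backs; the gripper's body (75 mm by 187 mm) begins 45 mm behind the grasp point.
Start: joints at [1.003, 0.181, 1.607, -0, 1.354, -0.206], TCP at [0.204, 0.538, 0.239] pointing down, gripper open.
Joint ranges: [-2.99, 2.99], [-0.89, 2.07], [0.3, 2.58], [-1.14, 4.28], [0, 2.63], [-3.12, 3.12]. Speed limits (rad/s): [2.57, 2.57, 3.01, 3.14, 3.14, 3.14].

## Interface

Orientations are given as a rotation vector (axis times angle).
In Python, from plant import monitor, eyes, sign_off gives the robot as it stands. The module is installed in compiled form; this text tells all that it offers.
- The arm moves only by the shell command python3 -m inch 'ROWS'. ROWS is JSON, a list of rows, each an object of numbers: "ax", "ay", "az": the turn, a rotation vector about the tool's x, y, z in degrees; "x", "y", "z": the shift along the tool's x, y, z in m; "hand": the opening, from -1 (shut) to 1 (fully open). In form: [{"ax": .., "ay": .., "az": .., "x": .., "y": .., "z": .., "hand": ..}, ...]. A call has 1 to 12 rows; each row shifts and turns the commanded pose from where the row before left it, along the tool's axes as they then stand; what a row does not reach is not made up. A row lasts 1/12 s, in which the tool goes at most 41.7 mm and 7.16 degrees, less where a joint would pass 70% of its speed; a pose out of reach is approached as far as the arm can. A call is refused whole if a number of a shift passes 0.0417 or a number of a turn 7.16, either way. A call with a gripper value outside its range is refused whole. The fingers move at their own pace and stop on an object; the grip force is fixed at half the most. Time passes only in rows, so rows that do not move let the fingers close. It gives the time, the measured TCP pose, the force, the opening and the grip force at its end, in the units of the state.
- monitor.observe(): the state, without advancing time (a new reading comes with each control period).
- eyes.snapshot(name): name is "side" or "top" or "wrist"; returns a dict with "img" (420x560x3 uint8, red, green, blue), "depth" (420x560 float32, m along the optical axis (not along the pixel's ray), 0 where there is no reading), "camera_matrix" (3x3 intrinsics, pixels), "distortion" ([k1, k2, p1, p2, k3] as OpenCV has them; the pictures are not rectified), "R" (3x3) and "t" (3): a world point X has camera coordinates R X + t. Camera axes: x right, y down, z forward; pixel columns grow to the right and rows downward; lengths in m; the calibration is good to about 2 mm. A picture is of the moment at which its call begins.
- sign_off(): hands the job in; it is judged then, once.
The state is a dict: "time": time; "q": joint angles; "dq": joint speeds; "effort": joint torques, N m; "tool_pos": TCP position; "ee_rot": TCP orientation; "ft_force": force on the tool from outside, world axes, zero at the start; "wrist_torque": the same for the moment, N m; "width": opening from 0.0 (shut) to 1.0 (fully open); "grip_force": force on a finger pad.
Only numpy, scipy, OpenCV 4.12 (cv2) and the standard library are available. Lean on these libraries where they do the work, as an engineer would, in place of code of your own. Each camera call takes 0.05 s, during which the arm holds its last target. There are 200 camera calls.

## Task

The board carriage on the slide dock is parked with its yellow lock lever down. Flick the lever well up to release it, slide the carriage with the lever still raised across to the working end, then feel for the narrow notch and push the lever fully down so that its pin is locked in that notch. Work gently, without forcing the brass pin against the steel strip, and leave the things lying around where they are.

Things in the scene. Friction and masses are not known exactly. Their poses are not given: they have to be found in the camera images.
- dock: Grey slide dock fixed on the bench: plate 125 x 248 x 10 mm with two steel guide rods between aluminium end blocks (tops 42 mm high, 106 mm each side of the middle). Origin on the bench under the dock's middle; its y axis runs along the slide from the parking end to the working end, its -x axis points out to the lever side, z up. The plate spans x -80 to +45 mm.
- carriage (a joint): Travel of the black carriage (56 x 66 mm, carries a green circuit board; highest part 53 mm above the bench) along the dock's +y axis, in m: about 0 (-0.004 to 0.004) parked, at most 0.120. It slides stiffly (about 2.5 N) and stays where it is left.
- lock_lever (a joint): Angle of the lock lever in rad: 0 fully down, growing as the handle is raised, 0.9 fully up. It turns about an axis parallel to the dock's y axis through lever_hinge, with friction (about 1.3 N at the handle), and stays where it is left. The pin clears the strip above 0.2 rad; at about 0.185 it rests on the strip's top, and only over the parking slot or the notch does the lever go lower.
- lever_hinge (a point): Point on the lever's hinge axis, on the carriage, 36 mm above the bench and 14 mm to the -x side of the dock's middle line; moves with the carriage.
- lever_handle (a point): Centre of the lever's yellow handle: a rounded bar 38 mm long (away from the hinge), 12 mm wide (along the dock's y axis) and 14 mm thick, free on all sides. From the hinge it lies 94 mm out along the dock's -x axis and 14 mm up when the lever is down, and turns with the lever. Can be pinched across its 12 mm width from above, pushed from above or lifted from below.
- lock_pin: Brass locking pin, 8 mm thick with a blunt rounded tip, fixed under the lever and pointing down when the lever is down. Origin at the tip's lowest point, 53 mm out from the hinge (so it gets about 1.8 times the force put on the handle). Anything over 30 N on it is forcing it: stay under some 12 N at the handle.
- work_mark (a point): Reference mark for the working notch, at the strip's top beside the second white dot (dock x = -67 mm, y = +33 mm: there the carriage travel is 0.083). The strip's mounting is adjustable, so the notch's middle lies anywhere from 4 to 30 mm beyond this mark towards the working end (dock +y; travel 0.087 to 0.113), and must be felt for or seen.
- solder_spool: Green and white solder spool, 61 x 56 x 45 mm, standing loose; bystander.
- dish: Small clear dish, 52 mm across, 10 mm high, loose; bystander.
- tip_cleaner: Black pot of brass wool, 57 mm across, 35 mm high, loose; bystander.
- driver_red: Red screwdriver, 156 mm long, 12 mm thick, lying loose; bystander.
- strip_middle (a point): Point on the dock, on its middle (dock x = -67 mm, y = 0), at the top of the bare steel lock strip that lies on the plate along the lever side: strip 20 mm wide, 216 mm long, 16 mm thick, top 26 mm above the bench. It has a 46 mm long parking slot, where the pin starts, and one 11 mm long working notch, both cut down to the plate and across its whole width.

How it is judged:
On the way, in this order (a step that is already met when the one before it is completed fails the run):
1. the lever is flicked up (over 0.5 rad) while the carriage is parked (value of joint lock_lever above 0.5 rad and value of joint carriage below 0.03 m), for 0.1 s.
2. the carriage is slid to the working end (travel over 0.07 m) with the lever raised (over 0.25 rad) (value of joint carriage above 0.07 m and value of joint lock_lever above 0.25 rad), for 0.1 s.
At the end, for the whole second after the job is handed in: The lever is down (under 0.06 rad) with the carriage at the working end (travel over 0.08 m), so that its pin stands in the working notch, and all is at rest (value of joint lock_lever below 0.06 rad and value of joint carriage above 0.08 m and linear speed of lock_pin below 0.005 m/s); the robot touches nothing.
It fails at once if the brass pin is forced (over 30 N on it) (contact force between lock_pin and anything else above 30 N).
It fails at once if a bystander is moved by more than 20 mm (distance of any of solder_spool, dish, tip_cleaner, driver_red from where it was at the start of the episode above 0.02 m).
It fails at once if the lever is let down onto the strip between the ends (pin dragged along it) (value of joint carriage between 0.03 and 0.07 m and value of joint lock_lever below 0.2 rad).
It also fails if it takes over 61 s, if anything falls off the work surface, if the arm or the gripper's body presses on something with over 40 N, if the wrist force passes 120 N, or if a joint passes its speed limit or range.

## Working session

There is one attempt and no reset: what is moved stays moved. The work goes in short steps, Python scripts to look and compute and a shell command to move; the robot and the scene stay as the last step left them, time stands still between calls to the robot, and variables do not carry over. Pictures are saved under pics/ and viewed, at most 10 in all, crops included, and the job is handed in when it is done.

```bash
mkdir -p pics
python3 - <<'E'
from plant import monitor, eyes
import cv2, numpy as np, pickle
s=monitor.observe(); print({k:np.round(v,3) for k,v in s.items()})
for n in ("top","side"):
    d=eyes.snapshot(n); pickle.dump(d,open(f"{n}.pkl","wb"))
    cv2.imwrite(f"pics/{n}0.png",d["img"][:,:,::-1]); print(n,d["camera_matrix"],d["distortion"],d["R"],d["t"],(-d["R"].T@d["t"]))
E
```

```text
{'time': np.float64(0.0), 'q': array([ 1.003,  0.182,  1.608, -0.   ,  1.354, -0.206]), 'dq': array([ 0.001,  0.002, -0.   ,  0.003, -0.   ,  0.001]), 'effort': array([ 1.0000e-03, -4.3386e+01, -3.4186e+01,  7.0000e-02,  3.8000e-02,
       -0.0000e+00]), 'tool_pos': array([0.203, 0.537, 0.238]), 'ee_rot': array([-5.65e-01, -3.09e+00,  3.00e-03]), 'ft_force': array([-0.797, -0.371, -0.99 ]), 'wrist_torque': array([-0.005,  0.005, -0.018]), 'grip_force': np.float64(0.0), 'width': np.float64(1.001)}
top [[542.53239456   0.         274.21018767]
 [  0.         542.53239456 215.15782486]
 [  0.           0.           1.        ]] [-0.00726744  0.          0.          0.          0.        ] [[ 0.02972702 -0.99794079 -0.05683726]
 [-0.98933902 -0.02126536 -0.14406976]
 [ 0.14256442  0.06051408 -0.98793392]] [-0.06355593  0.56909323  0.98840685] [ 0.42400382 -0.11113562  1.05485743]
side [[434.71818767   0.         275.94861572]
 [  0.         434.71818767 205.0892847 ]
 [  0.           0.           1.        ]] [0.02068441 0.         0.         0.         0.        ] [[ 0.81777869 -0.57517573  0.02027065]
 [-0.29783608 -0.45307267 -0.84024927]
 [ 0.49247506  0.68110061 -0.54182126]] [-0.49256762  0.20548862  0.86264408] [ 0.03918253 -0.77775907  0.65004523]
```

View pics/top0.png

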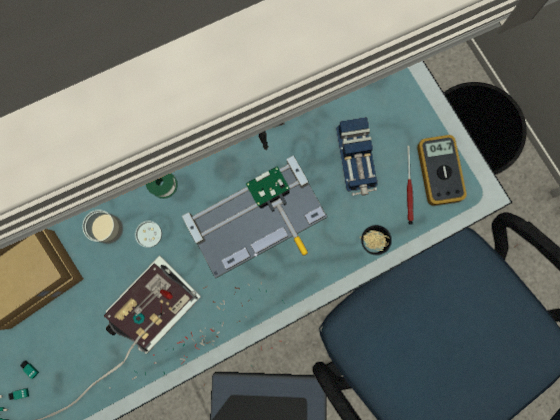

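View pics/side0.png

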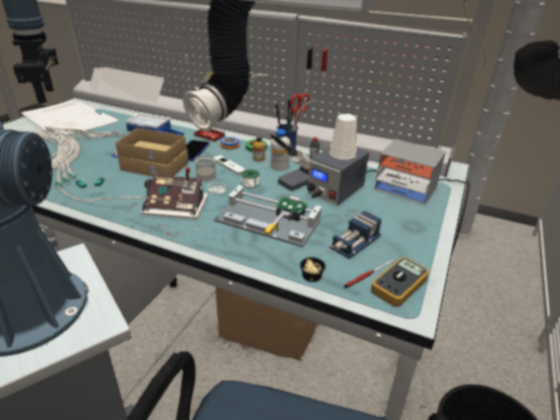

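The top view shows the dock at about (255,215), with the carriage at its right (parking) end at (268,187), the yellow handle at (300,243) and the strip along (215-325, 265-210). The working end is to the left, near (190,228). I'll zoom in on it.

Run:
```python
import cv2,pickle
d=pickle.load(open("top.pkl","rb"))
c=d["img"][145:285,170:340,::-1]
cv2.imwrite("pics/crop0.png",cv2.resize(c,None,fx=4.7,fy=4.2,interpolation=cv2.INTER_CUBIC) if 0 else cv2.resize(c,None,fx=4,fy=4,interpolation=cv2.INTER_CUBIC))
```

```text
(no output)
```

View pics/crop0.png

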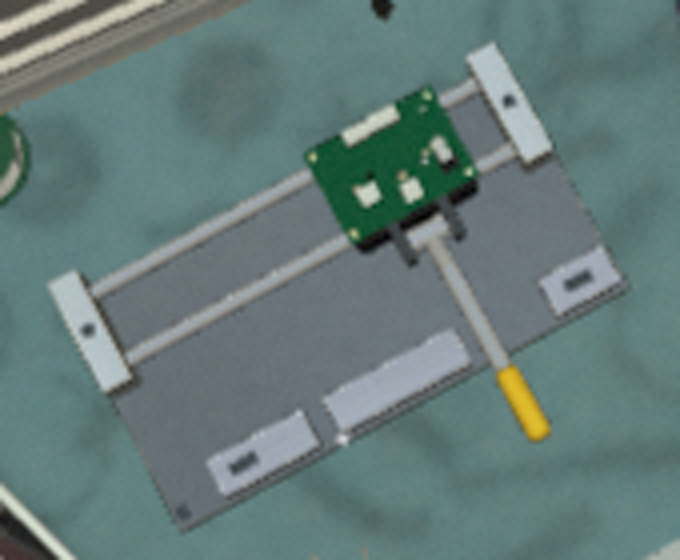

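The crop shows the plate corners at (180,530) and (628,288) and the strip ends at (222,495) and (624,280). There is a visible notch between the strip pieces around (322,421), just to the left of the white dot at (343,438).

```bash
cat > h.py <<'E'
import cv2,numpy as np
def ray(d,uv,z):
    p=cv2.undistortPoints(np.array([[uv]],float),d["camera_matrix"],d["distortion"])[0,0]
    r=d["R"].T@np.array([p[0],p[1],1]); c=-d["R"].T@d["t"]
    return c+r*(z-c[2])/r[2]
E
python3 - <<'E'
import pickle,cv2,numpy as np
from h import ray
d=pickle.load(open("top.pkl","rb"))
f=lambda u,v,z: ray(d,(170+(u+.5)/4-.5,145+(v+.5)/4-.5),z)[:2]
# dock points
obs=[((180,530,.01),(-.08,.124)),((628,288,.01),(-.08,-.124)),((222,495,.026),(-.077,.108)),((624,280,.026),(-.077,-.108)),((603,248,.026),(-.057,-.108)),((208,463,.026),(-.057,.108))]
W=np.array([f(*o[0]) for o in obs]);D=np.array([o[1] for o in obs])
wc,dc=W.mean(0),D.mean(0);U,S,V=np.linalg.svd((D-dc).T@(W-wc));R=(V.T@np.diag([1,np.linalg.det(V.T@U.T)])@U.T)
t=wc-R@dc;print("R",R,"t",t,"yaw",np.degrees(np.arctan2(R[1,0],R[0,0])));print("res mm",(W-(D@R.T+t))*1e3)
inv=lambda w:R.T@(w-t)
for n,p in dict(dot=(343,438,.026),nA=(303,410,.026),nB=(320,443,.026),nC=(325,400,.026),nD=(342,432,.026),pk1=(455,332,.026),pk2=(471,362,.026),pk3=(541,285,.026),pk4=(558,317,.026),blkL=(90,330,.042),blkR=(510,100,.042)).items(): print(n,np.round(inv(f(*p))*1e3,1))
hsv=cv2.cvtColor(d["img"],cv2.COLOR_RGB2HSV);m=cv2.inRange(hsv,(18,150,120),(32,255,255));m[:,:280]=0;m[:,320:]=0;m[:220]=0;m[270:]=0
M=cv2.moments(m,True);u,v=M["m10"]/M["m00"],M["m01"]/M["m00"];w=ray(d,(u,v),.055);print("handle",M["m00"],u,v,w,inv(w[:2])*1e3)
np.savez("dock.npz",R=R,t=t)
for n,y in (("notch x-108",.041),):pass
E
```

```text
R [[ 0.86858138 -0.49554656]
 [ 0.49554656  0.86858138]] t [ 0.58587487 -0.01048232] yaw 29.705797437507453
res mm [[-3.42947593  6.84067777]
 [-3.73919024  8.8850594 ]
 [ 2.7176364  -2.81158547]
 [ 3.10166403 -3.95665088]
 [ 0.99472152 -3.6046323 ]
 [ 0.35464423 -5.35286852]]
dot [-79.4  40.7]
nA [-58.5  51.4]
nB [-76.3  51.5]
nC [-59.2  39.9]
nD [-76.6  39.8]
pk1 [-59.9 -30.2]
pk2 [-76.2 -30.1]
pk3 [-59.5 -77. ]
pk4 [-76.9 -76.8]
blkL [ 21.4 122.4]
blkR [  23.9 -105.5]
handle 109.0 300.3302752293578 245.55045871559633 [ 0.51267354 -0.09984779  0.055     ] [-107.86606324  -41.34650805]
```

The strip is shifted about 13 mm along the dock, because its mounting is adjustable. I'll refit with that offset left free.

Run:
```python
import pickle,cv2,numpy as np
from scipy.optimize import least_squares
from h import ray
d=pickle.load(open("top.pkl","rb"))
f=lambda u,v,z: ray(d,(170+(u+.5)/4-.5,145+(v+.5)/4-.5),z)[:2]
obs=[((180,530,.01),(-.08,.124)),((628,288,.01),(-.08,-.124)),((222,495,.026),(-.077,.108)),((624,280,.026),(-.077,-.108)),((603,248,.026),(-.057,-.108)),((208,463,.026),(-.057,.108))]
W=np.array([f(*o[0]) for o in obs]);D=np.array([o[1] for o in obs]);s=np.array([0,0,1,1,1,1])
Rm=lambda a:np.array([[np.cos(a),-np.sin(a)],[np.sin(a),np.cos(a)]])
g=lambda p:(((D+np.c_[0*s,s*p[3]])@Rm(p[2]).T+p[:2])-W).ravel()
r=least_squares(g,[.58,0,.5,0],x_scale=[.1,.1,.1,.01]);p=r.x;print(p,np.degrees(p[2]),r.fun*1e3)
R=Rm(p[2]);t=p[:2];inv=lambda w:np.round(R.T@(w-t)*1e3,1)
for n,q in dict(dot=(343,438,.026),nA=(303,410,.026),nB=(320,443,.026),nC=(325,400,.026),nD=(342,432,.026),blkL=(90,332,.042),blkR=(510,102,.042)).items(): print(n,inv(f(*q)))
print("handle",inv(np.array([.51267,-.09985])))
np.savez("dock.npz",R=R,t=t)
T=lambda x,y:np.round(R@[x,y]+t,4)
for y in(-.05,.0375):print("handle down",T(-.108,y),"raised .6",T(-.014-.094*np.cos(.6)+.014*np.sin(.6),y), "tip",T(-.127,y))
for n,lo,hi,z in(("red",(0,150,100),(5,255,255),.006),):
    m=cv2.inRange(cv2.cvtColor(d["img"],cv2.COLOR_RGB2HSV),lo,hi);m[:,:380]=0;M=cv2.moments(m,True);print(n,ray(d,(M["m10"]/M["m00"],M["m01"]/M["m00"]),z))
print("cleaner",ray(d,(376,239),.035),"iron board",ray(d,(195,295),.03),ray(d,(150,262),.03))
```

```text
[ 0.58148778 -0.0028388   0.52108144 -0.01293953] 29.855767124066407 [-1.13531324  0.45989993 -0.26219722 -1.26206941 -0.8084441  -1.08242962
 -0.70176701  0.3434465   1.3791745   0.03686354  1.52854708  1.50428905]
dot [-79.2  32.1]
nA [-58.3  42.7]
nB [-76.1  42.9]
nC [-59.1  31.2]
nD [-76.5  31.2]
blkL [ 20.9 114. ]
blkR [  22.7 -113.9]
handle [-108.   -49.9]
handle down [ 0.5127 -0.1   ] raised .6 [ 0.5338 -0.0879] tip [ 0.4962 -0.1094]
handle down [ 0.4692 -0.0241] raised .6 [ 0.4902 -0.012 ] tip [ 0.4527 -0.0335]
red [ 0.6104737  -0.30876249  0.006     ]
cleaner [ 0.53021197 -0.24073681  0.035     ] iron board [0.41640637 0.09686788 0.03      ] [0.47621303 0.18702395 0.03      ]
```

```bash
python3 - <<'E'
import pickle,numpy as np
a,b=np.array([.204,.538]),np.array([.513,-.1]);u=(b-a)/np.linalg.norm(b-a)
for n in("top","side"):
    d=pickle.load(open(n+".pkl","rb"));z=d["depth"];v,uu=np.nonzero((z>0)&(z<3));K=d["camera_matrix"];Z=z[v,uu]
    P=np.c_[(uu-K[0,2])*Z/K[0,0],(v-K[1,2])*Z/K[1,1],Z];P=(P-d["t"])@d["R"]
    s=(P[:,:2]-a)@u;w=np.abs((P[:,:2]-a)@[-u[1],u[0]])
    for lo in np.arange(.1,.85,.1):
        k=(s>lo)&(s<lo+.1)&(w<.13)&(P[:,2]<.6);print(n,round(lo,1),k.sum(),P[k,2].max() if k.any() else None)
E
python3 -m inch '[{"az":-6.3},{"az":-6.3},{"az":-6.3},{"az":-6.3},{"az":-6.3},{"az":-6.3},{"az":-6.3},{"az":-6.3},{}]'
```

```text
top 0.1 6172 0.10037958993883675
top 0.2 7394 0.09891669764479752
top 0.3 6502 0.08470024260349783
top 0.4 7323 0.14662316945686063
top 0.5 6896 0.04681761834556383
top 0.6 6847 0.05149023409396752
top 0.7 6607 0.06034513529295902
top 0.8 6654 0.06095574021557786
side 0.1 3526 0.1001240327524721
side 0.2 2825 0.09967421074525923
side 0.3 2959 0.08351727933824132
side 0.4 4140 0.14538451629361065
side 0.5 2995 0.04433780561921674
side 0.6 3472 0.05002522253389467
side 0.7 4228 0.0577000288851305
side 0.8 4360 0.05782709377343104validation failed for argument at $[0]...
```

```bash
python3 -m inch '[{"ax":0,"ay":0,"az":-6.3,"x":0,"y":0,"z":0,"hand":0},{"ax":0,"ay":0,"az":-6.3,"x":0,"y":0,"z":0,"hand":0},{"ax":0,"ay":0,"az":-6.3,"x":0,"y":0,"z":0,"hand":0},{"ax":0,"ay":0,"az":-6.3,"x":0,"y":0,"z":0,"hand":0},{"ax":0,"ay":0,"az":-6.3,"x":0,"y":0,"z":0,"hand":0},{"ax":0,"ay":0,"az":-6.3,"x":0,"y":0,"z":0,"hand":0},{"ax":0,"ay":0,"az":-6.3,"x":0,"y":0,"z":0,"hand":0},{"ax":0,"ay":0,"az":-6.3,"x":0,"y":0,"z":0,"hand":0},{"ax":0,"ay":0,"az":0,"x":0,"y":0,"z":0,"hand":0}]'
```

```text
time: 0.85
tool_pos: [0.2034, 0.5375, 0.2382]
ee_rot: [0.81, -3.035, 0.001]
ft_force: [0.1, -0.6, -0.6]
width: 0.5
grip_force: 0.0
```

```bash
python3 -m inch '[{"ax":0,"ay":0,"az":0,"x":0.003,"y":-0.035,"z":0,"hand":0},{"ax":0,"ay":0,"az":0,"x":0.003,"y":-0.035,"z":0,"hand":0},{"ax":0,"ay":0,"az":0,"x":0.003,"y":-0.035,"z":0,"hand":0},{"ax":0,"ay":0,"az":0,"x":0.003,"y":-0.035,"z":0,"hand":0},{"ax":0,"ay":0,"az":0,"x":0.003,"y":-0.035,"z":0,"hand":0},{"ax":0,"ay":0,"az":0,"x":0.003,"y":-0.035,"z":0,"hand":0},{"ax":0,"ay":0,"az":0,"x":0.003,"y":-0.035,"z":0,"hand":0},{"ax":0,"ay":0,"az":0,"x":0.003,"y":-0.035,"z":0,"hand":0},{"ax":0,"ay":0,"az":0,"x":0.003,"y":-0.035,"z":0,"hand":0},{"ax":0,"ay":0,"az":0,"x":0.003,"y":-0.035,"z":0,"hand":0},{"ax":0,"ay":0,"az":0,"x":0.003,"y":-0.035,"z":0,"hand":0},{"ax":0,"ay":0,"az":0,"x":0.003,"y":-0.035,"z":0,"hand":0}]'
python3 -m inch '[{"ax":0,"ay":0,"az":0,"x":0.002,"y":-0.035,"z":0,"hand":0},{"ax":0,"ay":0,"az":0,"x":0.002,"y":-0.035,"z":0,"hand":0},{"ax":0,"ay":0,"az":0,"x":0.002,"y":-0.035,"z":0,"hand":0},{"ax":0,"ay":0,"az":0,"x":0.002,"y":-0.035,"z":0.01,"hand":0},{"ax":0,"ay":0,"az":0,"x":0.002,"y":-0.035,"z":0.02,"hand":0},{"ax":0,"ay":0,"az":0,"x":0.002,"y":-0.035,"z":0.02,"hand":0},{"ax":0,"ay":0,"az":0,"x":0.002,"y":-0.035,"z":0.02,"hand":0},{"ax":0,"ay":0,"az":0,"x":0.002,"y":-0.035,"z":0.02,"hand":0},{"ax":0,"ay":0,"az":0,"x":0,"y":0,"z":0,"hand":0}]'
cat > w.py <<'E'
import numpy as np
from plant import monitor
from scipy.spatial.transform import Rotation as Ro
D=np.load("dock.npz");R,t=D["R"],D["t"]
s=monitor.observe();p=s["tool_pos"];T=Ro.from_rotvec(s["ee_rot"]).as_matrix()
g=p-.019*T[:,2];d=lambda v:np.round(R.T@v,4)
print("t",s["time"],"tcp dock",d(p[:2]-t),p[2].round(4),"grasp",d(g[:2]-t),g[2].round(4),"z-axis dock",d(T[:2,2]),"y",d(T[:2,1]),"F dock",d(s["ft_force"][:2]).round(1),s["ft_force"][2].round(1),"w",s["width"],s["grip_force"])
E
python3 w.py
```

```text
time: 1.85
tool_pos: [0.3804, 0.1534, 0.2388]
ee_rot: [-0.799, 3.038, 0.0]
ft_force: [0.8, 0.4, 0.4]
width: 0.502
grip_force: 0.0
time: 2.6
tool_pos: [0.5044, -0.1004, 0.144]
ee_rot: [0.791, -3.035, -0.004]
ft_force: [-1.4, 0.7, 0.2]
width: 0.502
grip_force: 0.0
t 2.6 tcp dock [-0.1154 -0.0462] 0.144 grasp [-0.1153 -0.0463] 0.163 z-axis dock [-0.0042  0.0036] y [0.0112 0.9999] F dock [-0.8  1.3] 0.2 w 0.5019262057791658 0.0
```

```bash
python3 -m inch '[{"ax":0,"ay":0,"az":-0.5,"x":-0.004,"y":-0.002,"z":0.02,"hand":0},{"ax":0,"ay":0,"az":0,"x":-0.003,"y":-0.002,"z":0.02,"hand":0},{"ax":0,"ay":0,"az":0,"x":0,"y":0,"z":0.02,"hand":0},{"ax":0,"ay":0,"az":0,"x":0,"y":0,"z":0.015,"hand":0},{"ax":0,"ay":0,"az":0,"x":0,"y":0,"z":0,"hand":0}]'; python3 w.py
python3 - <<'E'
from plant import eyes; import cv2
d=eyes.snapshot("wrist");cv2.imwrite("pics/wrist1.png",d["img"][:,:,::-1])
E
```

```text
time: 3.02
tool_pos: [0.5104, -0.0948, 0.0707]
ee_rot: [0.812, -3.03, -0.006]
ft_force: [-0.6, 0.1, -0.6]
width: 0.501
grip_force: 0.0
t 3.0167 tcp dock [-0.1075 -0.0444] 0.0707 grasp [-0.1074 -0.0445] 0.0897 z-axis dock [-0.0036  0.0051] y [-0.0025  1.    ] F dock [-0.5  0.4] -0.6 w 0.5006497760560387 0.0
```

View pics/wrist1.png

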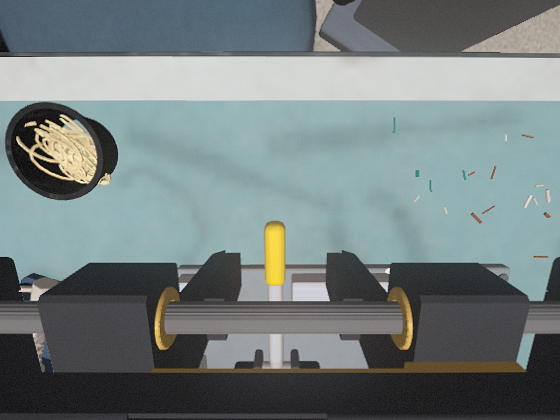

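The wrist view shows the handle at (275,255) between the fingers at 225 and 340, so I need to shift about 5 mm towards -y before lowering.

```bash
python3 -m inch '[{"ax":0,"ay":0,"az":0,"x":0,"y":-0.005,"z":0.008,"hand":0},{"ax":0,"ay":0,"az":0,"x":0,"y":0,"z":0.015,"hand":0},{"ax":0,"ay":0,"az":0,"x":0,"y":0,"z":0.013,"hand":0},{"ax":0,"ay":0,"az":0,"x":0,"y":0,"z":0,"hand":0}]'; python3 w.py; python3 -m inch '[{"ax":0,"ay":0,"az":0,"x":0,"y":0,"z":0,"hand":-0.5},{"ax":0,"ay":0,"az":0,"x":0,"y":0,"z":0,"hand":-0.6},{"ax":0,"ay":0,"az":0,"x":0,"y":0,"z":0,"hand":-0.7},{"ax":0,"ay":0,"az":0,"x":0,"y":0,"z":0,"hand":-1},{"ax":0,"ay":0,"az":0,"x":0,"y":0,"z":0,"hand":-1},{"ax":0,"ay":0,"az":0,"x":0,"y":0,"z":0,"hand":-1}]'; python3 w.py
```

```text
time: 3.4
tool_pos: [0.5148, -0.1003, 0.0366]
ee_rot: [0.816, -3.033, -0.002]
ft_force: [-1.2, -1.1, 0.1]
width: 0.498
grip_force: 0.0
t 3.4 tcp dock [-0.1064 -0.0514] 0.0366 grasp [-0.1064 -0.0514] 0.0556 z-axis dock [-0.001   0.0013] y [-0.0045  1.    ] F dock [-1.6 -0.4] 0.1 w 0.4983029983885849 0.0
time: 3.9
tool_pos: [0.5157, -0.1003, 0.0383]
ee_rot: [-0.817, 3.033, -0.0]
ft_force: [-0.9, 2.2, 4.4]
width: 0.13
grip_force: 30.0
t 3.9 tcp dock [-0.1056 -0.0518] 0.0383 grasp [-0.1056 -0.0518] 0.0573 z-axis dock [ 0.0006 -0.0003] y [-0.0055  1.    ] F dock [0.3 2.3] 4.4 w 0.13009580211358673 30.000646244734526
```

```bash
python3 -m inch '[{"ax":0,"ay":2,"az":0,"x":0,"y":0,"z":-0.0032,"hand":-1},{"ax":0,"ay":4,"az":0,"x":-0.0002,"y":0,"z":-0.0064,"hand":-1},{"ax":0,"ay":4,"az":0,"x":-0.0002,"y":0,"z":-0.0064,"hand":-1},{"ax":0,"ay":0,"az":0,"x":0,"y":0,"z":0,"hand":-1}]'; python3 w.py;  python3 -m inch '[{"ax":0,"ay":5,"az":0,"x":-0.0002,"y":0,"z":-0.008,"hand":-1},{"ax":0,"ay":5,"az":0,"x":-0.0002,"y":0,"z":-0.008,"hand":-1},{"ax":0,"ay":5,"az":0,"x":-0.0002,"y":0,"z":-0.008,"hand":-1},{"ax":0,"ay":5,"az":0,"x":-0.0002,"y":0,"z":-0.008,"hand":-1},{"ax":0,"ay":5,"az":0,"x":-0.0002,"y":0,"z":-0.008,"hand":-1},{"ax":0,"ay":5,"az":0,"x":-0.0002,"y":0,"z":-0.008,"hand":-1},{"ax":0,"ay":0,"az":0,"x":0,"y":0,"z":0,"hand":-1},{"ax":0,"ay":0,"az":0,"x":0,"y":0,"z":0,"hand":-1},{"ax":0,"ay":0,"az":0,"x":0,"y":0,"z":0,"hand":-1}]'; python3 w.py
```

```text
time: 4.23
tool_pos: [0.5176, -0.0997, 0.0547]
ee_rot: [0.776, -2.867, 0.071]
ft_force: [-2.4, -3.3, 2.7]
width: 0.137
grip_force: 30.0
t 4.2333 tcp dock [-0.1036 -0.0522] 0.0547 grasp [-0.1002 -0.0521] 0.0734 z-axis dock [-0.1765 -0.0027] y [-0.0074  1.    ] F dock [-3.7 -1.6] 2.7 w 0.13699538318442728 30.00103471800685
time: 4.98
tool_pos: [0.5339, -0.0891, 0.0954]
ee_rot: [0.643, -2.379, 0.229]
ft_force: [5.9, 6.1, -5.2]
width: 0.133
grip_force: 30.0
t 4.9833 tcp dock [-0.0843 -0.0511] 0.0954 grasp [-0.0722 -0.0511] 0.11 z-axis dock [-0.6372 -0.0025] y [-0.0063  1.    ] F dock [8.2 2.3] -5.2 w 0.1327757385914612 30.000019669532776
```

```bash
python3 -m inch '[{"ax":0,"ay":0,"az":0,"x":0,"y":0.005,"z":0,"hand":-1},{"ax":0,"ay":0,"az":0,"x":0,"y":0.01,"z":0,"hand":-1},{"ax":0,"ay":0,"az":0,"x":0,"y":0.01,"z":0,"hand":-1},{"ax":0,"ay":0,"az":0,"x":0,"y":0.01,"z":0,"hand":-1},{"ax":0,"ay":0,"az":0,"x":0,"y":0.01,"z":0,"hand":-1},{"ax":0,"ay":0,"az":0,"x":0,"y":0.01,"z":0,"hand":-1},{"ax":0,"ay":0,"az":0,"x":0,"y":0.01,"z":0,"hand":-1},{"ax":0,"ay":0,"az":0,"x":0,"y":0.01,"z":0,"hand":-1},{"ax":0,"ay":0,"az":0,"x":0,"y":0.01,"z":0,"hand":-1},{"ax":0,"ay":0,"az":0,"x":0,"y":0.002,"z":0,"hand":-1},{"ax":0,"ay":0,"az":0,"x":0,"y":0,"z":0,"hand":-1},{"ax":0,"ay":0,"az":0,"x":0,"y":0,"z":0,"hand":-1}]'; python3 w.py
python3 - <<'E'
from plant import eyes; import cv2,pickle
d=eyes.snapshot("top");pickle.dump(d,open("top2.pkl","wb"));cv2.imwrite("pics/top2.png",cv2.resize(d["img"][145:285,170:340,::-1],None,fx=4,fy=4,interpolation=cv2.INTER_CUBIC))
E
```

```text
time: 5.98
tool_pos: [0.4903, -0.014, 0.0954]
ee_rot: [0.643, -2.382, 0.228]
ft_force: [7.1, 7.0, -8.7]
width: 0.129
grip_force: 30.0
t 5.9833 tcp dock [-0.0846  0.0357] 0.0954 grasp [-0.0725  0.0358] 0.1101 z-axis dock [-0.6351 -0.0023] y [-0.0057  1.    ] F dock [9.6 2.6] -8.7 w 0.1285657122406945 29.9997247941792
```

View pics/top2.png

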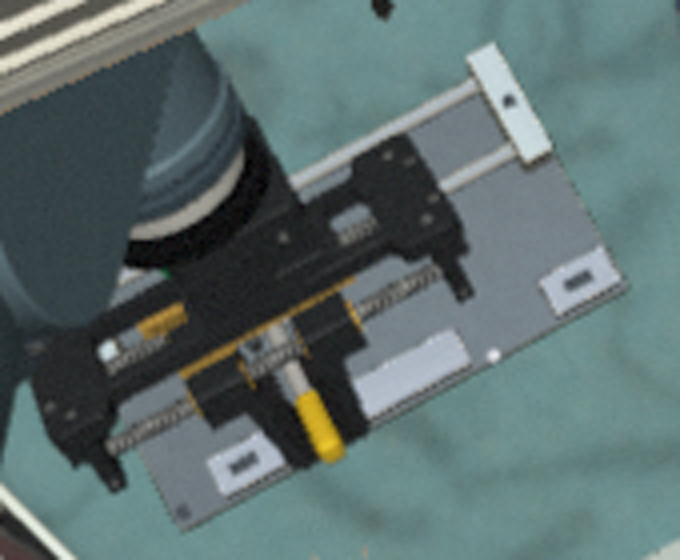

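The carriage is across with the lever raised. The handle is at about (320,425), next to the notch. I'll measure its y from the yellow mask.

Run:
```python
import pickle,cv2,numpy as np
from h import ray
D=np.load("dock.npz");R,t=D["R"],D["t"]
for n,box,z in(("top",(280,320,220,270),.052),("top2",(235,265,238,265),.1)):
    d=pickle.load(open(n+".pkl","rb"));m=cv2.inRange(cv2.cvtColor(d["img"],cv2.COLOR_RGB2HSV),(18,150,120),(32,255,255))
    k=np.zeros_like(m);a,b,c,e=box;k[c:e,a:b]=m[c:e,a:b];M=cv2.moments(k,True);u,v=M["m10"]/M["m00"],M["m01"]/M["m00"]
    for zz in(z,z+.01):print(n,M["m00"],R.T@(ray(d,(u,v),zz)[:2]-t))
d=pickle.load(open("top.pkl","rb"))
# notch edges: brightness profile along strip at x=-.067 +- 5mm
P=lambda x,y:cv2.projectPoints(np.array([[*(R@[x,y]+t),.026]]),cv2.Rodrigues(d["R"])[0],d["t"],d["camera_matrix"],d["distortion"])[0][0,0]
g=cv2.cvtColor(d["img"],cv2.COLOR_RGB2GRAY);ys=np.arange(.022,.056,.001)
pr=np.mean([[cv2.getRectSubPix(g,(1,1),tuple(map(float,P(x,y))))[0,0] for y in ys] for x in np.arange(-.073,-.061,.001)],0)
print(np.c_[ys*1e3,pr.round()].tolist())
```

```text
top 109.0 [-0.10772656 -0.04998016]
top 109.0 [-0.10855189 -0.0496366 ]
top2 107.0 [-0.07793136  0.03550753]
top2 107.0 [-0.07911021  0.03497307]
[[22.0, 169.0], [23.0, 170.0], [24.0, 170.0], [25.0, 169.0], [26.000000000000004, 170.0], [27.000000000000004, 170.0], [28.000000000000004, 170.0], [29.000000000000004, 170.0], [30.000000000000007, 166.0], [31.000000000000007, 152.0], [32.00000000000001, 130.0], [33.00000000000001, 116.0], [34.00000000000001, 112.0], [35.00000000000001, 112.0], [36.000000000000014, 113.0], [37.000000000000014, 113.0], [38.000000000000014, 112.0], [39.000000000000014, 112.0], [40.000000000000014, 111.0], [41.000000000000014, 107.0], [42.000000000000014, 102.0], [43.000000000000014, 112.0], [44.00000000000002, 136.0], [45.00000000000002, 155.0], [46.00000000000002, 164.0], [47.00000000000002, 166.0], [48.00000000000002, 166.0], [49.00000000000002, 167.0], [50.00000000000002, 167.0], [51.00000000000002, 166.0], [52.00000000000003, 166.0], [53.00000000000003, 166.0], [54.00000000000003, 166.0], [55.00000000000003, 165.0]]
```

```bash
python3 -m inch '[{"ax":0,"ay":0,"az":0,"x":0,"y":0.002,"z":0,"hand":-1},{"ax":0,"ay":-5,"az":0,"x":0.0002,"y":0,"z":0.008,"hand":-1},{"ax":0,"ay":-5,"az":0,"x":0.0002,"y":0,"z":0.008,"hand":-1},{"ax":0,"ay":-5,"az":0,"x":0.0002,"y":0,"z":0.008,"hand":-1},{"ax":0,"ay":-5,"az":0,"x":0.0002,"y":0,"z":0.008,"hand":-1},{"ax":0,"ay":-5,"az":0,"x":0.0002,"y":0,"z":0.008,"hand":-1},{"ax":0,"ay":0,"az":0,"x":0,"y":0,"z":0,"hand":-1},{"ax":0,"ay":0,"az":0,"x":0,"y":0,"z":0,"hand":-1}]'; python3 w.py
```

```text
time: 6.7
tool_pos: [0.4741, -0.0223, 0.0635]
ee_rot: [0.751, -2.806, 0.097]
ft_force: [15.5, 12.3, -11.6]
width: 0.13
grip_force: 30.0
t 6.7 tcp dock [-0.1028  0.0366] 0.0635 grasp [-0.0982  0.0367] 0.0819 z-axis dock [-0.2423 -0.0036] y [-0.0026  1.    ] F dock [19.5  2.9] -11.6 w 0.13014777985196785 29.99857851304114
```

```bash
python3 -m inch '[{"ax":0,"ay":0,"az":0,"x":-0.0015,"y":0.0007,"z":0.0003,"hand":-1},{"ax":0,"ay":0,"az":0,"x":0,"y":0,"z":0,"hand":-1},{"ax":0,"ay":0,"az":0,"x":0,"y":0,"z":0,"hand":-1}]'; python3 w.py; python3 w.py
```

```text
time: 6.95
tool_pos: [0.474, -0.0222, 0.0632]
ee_rot: [0.752, -2.799, 0.1]
ft_force: [8.8, 4.8, -2.7]
width: 0.131
grip_force: 30.0
t 6.95 tcp dock [-0.1029  0.0367] 0.0632 grasp [-0.0981  0.0368] 0.0816 z-axis dock [-0.2484 -0.0043] y [-0.0042  1.    ] F dock [10.  -0.2] -2.7 w 0.13065224588089502 29.99987010844052
t 6.95 tcp dock [-0.1029  0.0367] 0.0632 grasp [-0.0981  0.0368] 0.0816 z-axis dock [-0.2484 -0.0043] y [-0.0042  1.    ] F dock [10.  -0.2] -2.7 w 0.13065224588089502 29.99987010844052
```

```bash
python3 -m inch '[{"ax":0,"ay":0,"az":0,"x":-0.0012,"y":0,"z":0.0003,"hand":-1},{"ax":0,"ay":-1.5,"az":0,"x":0,"y":0,"z":0.0024,"hand":-1},{"ax":0,"ay":-1.5,"az":0,"x":0,"y":0,"z":0.0024,"hand":-1},{"ax":0,"ay":0,"az":0,"x":0,"y":0,"z":0,"hand":-1},{"ax":0,"ay":0,"az":0,"x":0,"y":0,"z":0,"hand":-1}]'; python3 w.py;python3 -m inch '[{"ax":0,"ay":-0.5,"az":0,"x":0,"y":0,"z":0.0008,"hand":-1},{"ax":0,"ay":0,"az":0,"x":0,"y":0,"z":0,"hand":-1}]'; python3 w.py;python3 -m inch '[{"ax":0,"ay":-0.5,"az":0,"x":0,"y":0,"z":0.0008,"hand":-1},{"ax":0,"ay":0,"az":0,"x":0,"y":0,"z":0,"hand":-1}]'; python3 w.py
```

```text
time: 7.37
tool_pos: [0.4727, -0.0228, 0.058]
ee_rot: [0.764, -2.845, 0.082]
ft_force: [5.3, 2.2, -1.3]
width: 0.138
grip_force: 30.0
t 7.3667 tcp dock [-0.1043  0.0368] 0.058 grasp [-0.1005  0.0369] 0.0766 z-axis dock [-0.2007 -0.0035] y [-0.0036  1.    ] F dock [ 5.7 -0.8] -1.3 w 0.13772356667510954 29.999868236482143
time: 7.53
tool_pos: [0.4725, -0.0229, 0.0572]
ee_rot: [0.766, -2.853, 0.079]
ft_force: [5.2, 2.6, -0.6]
width: 0.134
grip_force: 30.0
t 7.5333 tcp dock [-0.1045  0.0369] 0.0572 grasp [-0.1008  0.0369] 0.0759 z-axis dock [-0.1927 -0.0035] y [-0.0041  1.    ] F dock [ 5.8 -0.4] -0.6 w 0.1338075776404021 30.000034840777516
time: 7.7
tool_pos: [0.4724, -0.023, 0.0565]
ee_rot: [0.769, -2.86, 0.076]
ft_force: [5.4, 2.2, 0.2]
width: 0.133
grip_force: 30.0
t 7.7 tcp dock [-0.1047  0.0368] 0.0565 grasp [-0.1012  0.0369] 0.0751 z-axis dock [-0.1847 -0.0035] y [-0.0043  1.    ] F dock [ 5.8 -0.8] 0.2 w 0.13259355537355752 30.000058114528656
```

```bash
for i in 1; do python3 -m inch '[{"ax":0,"ay":-0.5,"az":0,"x":0,"y":0,"z":0.0008,"hand":-1},{"ax":0,"ay":0,"az":0,"x":0,"y":0,"z":0,"hand":-1}]'>/dev/null; python3 w.py;python3 -m inch '[{"ax":0,"ay":-0.4,"az":0,"x":0,"y":0,"z":0.0006,"hand":-1},{"ax":0,"ay":0,"az":0,"x":0,"y":0,"z":0,"hand":-1}]'>/dev/null; python3 w.py; done
```

```text
t 7.8667 tcp dock [-0.1049  0.0369] 0.0556 grasp [-0.1015  0.0369] 0.0743 z-axis dock [-0.1766 -0.0034] y [-0.0044  1.    ] F dock [ 5.8 -1.3] 1.0 w 0.13189215562833578 30.000144839286804
t 8.0333 tcp dock [-0.105   0.0369] 0.055 grasp [-0.1018  0.0369] 0.0737 z-axis dock [-0.1701 -0.0033] y [-0.0045  1.    ] F dock [ 5.6 -2. ] 0.5 w 0.13015059369272575 30.000143637880683
```

```bash
python3 -m inch '[{"ax":0,"ay":-0.5,"az":0,"x":0,"y":0,"z":0.0008,"hand":-1},{"ax":0,"ay":0,"az":0,"x":0,"y":0,"z":0,"hand":-1}]'>/dev/null; python3 w.py;python3 -m inch '[{"ax":0,"ay":-0.5,"az":0,"x":0,"y":0,"z":0.0008,"hand":-1},{"ax":0,"ay":0,"az":0,"x":0,"y":0,"z":0,"hand":-1}]'>/dev/null; python3 w.py
```

```text
t 8.2 tcp dock [-0.1052  0.0369] 0.0542 grasp [-0.1021  0.0369] 0.0729 z-axis dock [-0.1616 -0.0033] y [-0.0046  1.    ] F dock [ 5.2 -1.3] 0.3 w 0.13343158660460458 30.000131260603666
t 8.3667 tcp dock [-0.1054  0.0369] 0.0534 grasp [-0.1024  0.0369] 0.0721 z-axis dock [-0.1532 -0.0032] y [-0.0045  1.    ] F dock [ 5.5 -1.5] -0.5 w 0.13257950127302642 30.000117290765047
```

```bash
python3 -m inch '[{"ax":0,"ay":-0.5,"az":0,"x":0,"y":0,"z":0.0008,"hand":-1},{"ax":0,"ay":-0.5,"az":0,"x":0,"y":0,"z":0.0008,"hand":-1},{"ax":0,"ay":0,"az":0,"x":0,"y":0,"z":0,"hand":-1}]'>/dev/null; python3 w.py;python3 -m inch '[{"ax":0,"ay":-0.5,"az":0,"x":0,"y":0,"z":0.0008,"hand":-1},{"ax":0,"ay":-0.5,"az":0,"x":0,"y":0,"z":0.0008,"hand":-1},{"ax":0,"ay":0,"az":0,"x":0,"y":0,"z":0,"hand":-1}]'>/dev/null; python3 w.py
```

```text
t 8.6167 tcp dock [-0.1057  0.0369] 0.0517 grasp [-0.1031  0.037 ] 0.0706 z-axis dock [-0.1361 -0.003 ] y [-0.0046  1.    ] F dock [ 5.9 -1.6] 0.4 w 0.12901909821938462 30.00010854564607
t 8.8667 tcp dock [-0.1059  0.0369] 0.0501 grasp [-0.1037  0.037 ] 0.069 z-axis dock [-0.119  -0.0029] y [-0.0045  1.    ] F dock [ 6.1 -1. ] -0.4 w 0.1343594674032371 30.00004825182259
```

```bash
python3 -m inch '[{"ax":0,"ay":-0.8,"az":0,"x":0,"y":0,"z":0.0013,"hand":-1},{"ax":0,"ay":-0.8,"az":0,"x":0,"y":0,"z":0.0013,"hand":-1},{"ax":0,"ay":-0.8,"az":0,"x":0,"y":0,"z":0.0013,"hand":-1},{"ax":0,"ay":0,"az":0,"x":0,"y":0,"z":0,"hand":-1}]'>/dev/null; python3 w.py;python3 -m inch '[{"ax":0,"ay":-0.8,"az":0,"x":0,"y":0,"z":0.0013,"hand":-1},{"ax":0,"ay":-0.8,"az":0,"x":0,"y":0,"z":0.0013,"hand":-1},{"ax":0,"ay":-0.8,"az":0,"x":0,"y":0,"z":0.0013,"hand":-1},{"ax":0,"ay":0,"az":0,"x":0,"y":0,"z":0,"hand":-1}]'>/dev/null; python3 w.py
```

```text
t 9.2 tcp dock [-0.1065  0.0372] 0.046 grasp [-0.1051  0.0372] 0.0649 z-axis dock [-0.0776 -0.0022] y [-0.0045  1.    ] F dock [ 5.8 -2. ] -0.2 w 0.13340876639657168 29.99988223426044
t 9.5333 tcp dock [-0.1069  0.0373] 0.042 grasp [-0.1062  0.0373] 0.061 z-axis dock [-0.0361 -0.0018] y [-0.0044  1.    ] F dock [ 5.6 -1.6] -0.7 w 0.135150672915003 29.999984772875905
```

```bash
python3 -m inch '[{"ax":0,"ay":-0.5,"az":0,"x":0,"y":0,"z":0.0008,"hand":-1},{"ax":0,"ay":-0.5,"az":0,"x":0,"y":0,"z":0.0008,"hand":-1},{"ax":0,"ay":0,"az":0,"x":0,"y":0,"z":0,"hand":-1}]'>/dev/null; python3 w.py;python3 -m inch '[{"ax":0,"ay":-0.5,"az":0,"x":0,"y":0,"z":0.0008,"hand":-1},{"ax":0,"ay":0,"az":0,"x":0,"y":0,"z":0,"hand":-1}]'>/dev/null; python3 w.py;python3 -m inch '[{"ax":0,"ay":-0.4,"az":0,"x":0,"y":0,"z":0.0006,"hand":-1},{"ax":0,"ay":0,"az":0,"x":0,"y":0,"z":0,"hand":-1}]'>/dev/null; python3 w.py
```

```text
t 9.7833 tcp dock [-0.107   0.0373] 0.0405 grasp [-0.1066  0.0373] 0.0595 z-axis dock [-0.0191 -0.0017] y [-0.0045  1.    ] F dock [ 5.9 -1.6] 0.3 w 0.1309890373334912 29.999978318810463
t 9.95 tcp dock [-0.107   0.0374] 0.0396 grasp [-0.1068  0.0374] 0.0586 z-axis dock [-0.0107 -0.0014] y [-0.0046  1.    ] F dock [ 6.2 -2.1] 0.8 w 0.1329762192146516 30.00009974464774
t 10.1167 tcp dock [-0.1071  0.0374] 0.0391 grasp [-0.107   0.0374] 0.0581 z-axis dock [-0.004  -0.0014] y [-0.0047  1.    ] F dock [ 6.1 -1.6] 1.0 w 0.1324801667245864 30.000149253755808
```

```bash
python3 -m inch '[{"ax":0,"ay":0,"az":0,"x":0,"y":0,"z":0.0007,"hand":-1},{"ax":0,"ay":0,"az":0,"x":0,"y":0,"z":0,"hand":-1}]'>/dev/null; python3 w.py; python3 -m inch '[{"ax":0,"ay":0,"az":0,"x":-0.0007,"y":0,"z":0.0003,"hand":-1},{"ax":0,"ay":0,"az":0,"x":0,"y":0,"z":0,"hand":-1}]'>/dev/null; python3 w.py
```

```text
t 10.2833 tcp dock [-0.1072  0.0374] 0.0384 grasp [-0.1071  0.0374] 0.0574 z-axis dock [-0.0049 -0.0012] y [-0.0049  1.    ] F dock [ 4.3 -1.8] 2.6 w 0.13149147149988927 30.00044929794967
t 10.45 tcp dock [-0.1072  0.0375] 0.0381 grasp [-0.107   0.0375] 0.0571 z-axis dock [-0.0071 -0.0008] y [-0.0056  1.    ] F dock [ 0.6 -2.7] 7.7 w 0.13329356685764443 30.00112940557301
```

The lever is down on its stop at the same height as at the start. Now I'll release it and back off.

```bash
python3 -m inch '[{"ax":0,"ay":0,"az":0,"x":0,"y":0,"z":-0.0005,"hand":-0.6},{"ax":0,"ay":0,"az":0,"x":0,"y":0,"z":0,"hand":-0.3},{"ax":0,"ay":0,"az":0,"x":0,"y":0,"z":0,"hand":-0.1},{"ax":0,"ay":0,"az":0,"x":0,"y":0,"z":0,"hand":-0.1},{"ax":0,"ay":0,"az":0,"x":0,"y":0,"z":-0.01,"hand":-0.1},{"ax":0,"ay":0,"az":0,"x":0,"y":0,"z":-0.02,"hand":-0.1},{"ax":0,"ay":0,"az":0,"x":0,"y":0,"z":-0.03,"hand":-0.1},{"ax":0,"ay":0,"az":0,"x":0,"y":0,"z":-0.03,"hand":-0.1},{"ax":0,"ay":0,"az":0,"x":0,"y":0.03,"z":-0.02,"hand":-0.1},{"ax":0,"ay":0,"az":0,"x":0,"y":0.04,"z":0,"hand":-0.1},{"ax":0,"ay":0,"az":0,"x":0,"y":0.04,"z":0,"hand":-0.1},{"ax":0,"ay":0,"az":0,"x":0,"y":0.04,"z":0,"hand":-0.1}]'
python3 - <<'E'
from plant import eyes; import cv2,pickle,numpy as np
from h import ray
d=eyes.snapshot("top");pickle.dump(d,open("top3.pkl","wb"));cv2.imwrite("pics/top3.png",cv2.resize(d["img"][145:285,170:340,::-1],None,fx=4,fy=4,interpolation=cv2.INTER_CUBIC))
s=eyes.snapshot("side");cv2.imwrite("pics/side3.png",cv2.resize(s["img"][160:280,180:380,::-1],None,fx=4,fy=4,interpolation=cv2.INTER_CUBIC))
D=np.load("dock.npz");R,t=D["R"],D["t"];m=cv2.inRange(cv2.cvtColor(d["img"],cv2.COLOR_RGB2HSV),(18,150,120),(32,255,255));m[:238]=0;m[275:]=0;m[:,:235]=0;m[:,275:]=0
M=cv2.moments(m,True);print(M["m00"], M["m00"] and R.T@(ray(d,(M["m10"]/M["m00"],M["m01"]/M["m00"]),.055)[:2]-t))
E
```

```text
time: 11.45
tool_pos: [0.3945, 0.108, 0.1493]
ee_rot: [0.814, -3.029, 0.003]
ft_force: [-0.4, -0.6, -0.3]
width: 0.448
grip_force: 0.0
99.0 [-0.10629038  0.03624321]
```

View pics/top3.png

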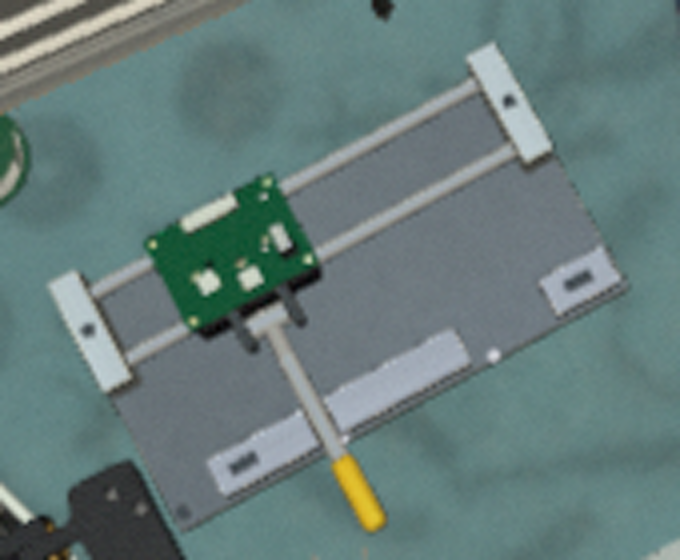

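View pics/side3.png

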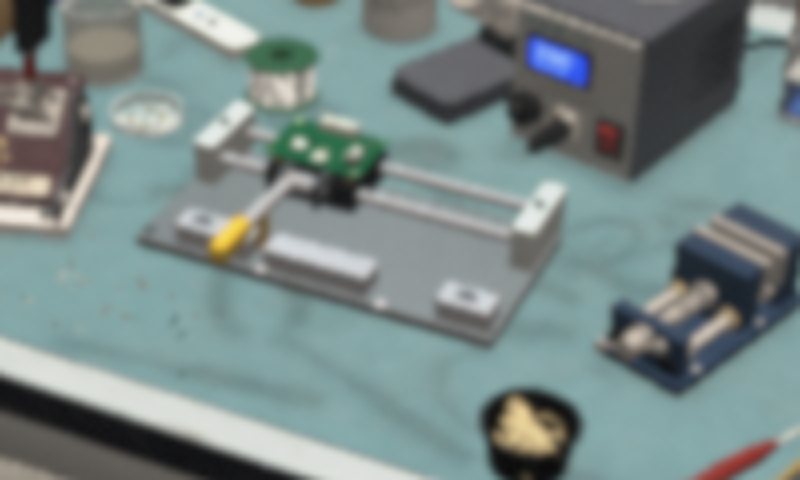

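Both views show the lever down at the notch, with the handle at (360,495) in the top crop, and the bystanders undisturbed. One depth check on the handle, then I'll hand in.

Run:
```python
import pickle,cv2,numpy as np
for n,b in(("top",(280,320,220,270)),("top3",(235,275,238,285))):
    d=pickle.load(open(n+".pkl","rb"));m=cv2.inRange(cv2.cvtColor(d["img"],cv2.COLOR_RGB2HSV),(18,150,120),(32,255,255));a,e,c,f=b
    k=np.zeros_like(m);k[c:f,a:e]=m[c:f,a:e];k=cv2.erode(k,np.ones((3,3)));v,u=np.nonzero(k);Z=d["depth"][v,u];K=d["camera_matrix"]
    P=(np.c_[(u-K[0,2])*Z/K[0,0],(v-K[1,2])*Z/K[1,1],Z]-d["t"])@d["R"];print(n,len(u),np.median(P[:,2]),P[:,2].std())
```

```text
top 51 0.05649994242755384 0.0014982273861689772
top3 51 0.056700346885300595 0.0016753661296436937
```

```bash
python3 -c "
from plant import sign_off
print(sign_off())"
```

```text
the job is handed in; nothing more can be done
None
```

I flicked the lever up, slid the carriage to the working end and lowered the pin into the notch, and the job is handed in at about 11.5 s. The final depth check put the handle within 0.2 mm of its fully-down height, and no contact was felt on the strip; `sign_off` gave no verdict.

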